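# Index the sample shuttle under the sampling needle

### The arm

A 6-joint arm with a two-finger parallel gripper is mounted at the origin on the work surface. World frame = base frame: x ahead of the robot, y to its left, z up, the work surface at z = 0. Lengths are in m, angles in rad, forces in N, time in s.
With the tool pointing down it reaches from about 0.3 to 1 m from the base axis. Payload 5.1 kg.
Tool frame: the origin (TCP) lies at the centre of the arm's flange, where the gripper is bolted on; the fingertips stand r.tips_ahead ahead of it and the grasp point (between the pads) lies 171 mm ahead of it (r.tips_ahead is the distance from the TCP to the fingertips, in m); z points along the fingers, y is the direction in which the jaws open and shut (so a half turn about z gives the same grasp; the last joint's range is limited). The gripper opens to 95 mm and grips with 3 to 60 N. Pads are 20 mm wide; open, the fingers measure 119 mm over their backs; the gripper's body (75 mm by 180 mm) begins 59 mm behind the grasp point.
Start: joints at [1.136, 0.124, 1.65, -0, 1.367, -0.083], TCP at [0.224, 0.61, 0.405] pointing down, gripper open.
Joint ranges: [-2.61, 2.61], [-1.02, 2.33], [0.03, 2.71], [-1.35, 4.49], [0.32, 2.68], [-2.91, 2.91]. Speed limits (rad/s): [2.57, 2.57, 3.14, 3.14, 3.14, 3.14].

### API

Orientations are given as a unit quaternion [w, x, y, z].
In Python, from cell import r gives the robot as it stands. The module is installed in compiled form; this text tells all that it offers.
- The arm moves only by the tool jog_arm, never from a script. Its argument "increments" is a list of rows, each a list of 7 numbers: the shift along the tool's x, y, z as a fraction of full scale, then the turn, a rotation vector about the tool's x, y, z as a fraction of full scale, then the closure, from -1 (fully open) to 1 (shut). A call has 1 to 12 rows; each row is the pose to reach, as a shift and turn from the pose commanded when the call began, along the tool's axes at that moment; what a row does not reach only later rows make up. Full scale, the value 1, is 0.15 m for a shift and 2 rad for a turn. A row lasts 1/8 s, in which the tool goes at most 62.5 mm and 10.7 degrees, less where a joint would pass 70% of its speed; a pose out of reach is approached as far as the arm can. A call with a number of a shift or a turn outside -1 to 1 is refused whole. A call with a gripper value outside its range is refused whole. The fingers move at their own pace and stop on an object; "force" is the grip in N (left out, the last holds). Time passes only in rows, so rows that repeat a pose let the fingers close. It gives the time, the measured TCP pose, the force and the opening at its end, in the units of the state.
- r.read_state(): the state, without advancing time (a new reading comes with each control period).
- r.camera(name): name is "side" or "top" or "wrist"; returns (picture, depth): 400x640x3 uint8, red, green, blue; 400x640 float32, m along the optical axis (not along the pixel's ray), 0 where there is no reading.
- r.camera_params(name): a dict with "K" (3x3 intrinsics, pixels), "k1" (the pictures are not rectified: a ray, as slopes to the right and down, at radius r is drawn at 1 + k1 r^2 times it, then the intrinsics apply), "xyz" and "attitude" of the camera in the world. Camera axes: x right, y up, looking along -z (the intrinsics and any distortion apply to the point x, -y, -z); pixel columns grow to the right and rows downward; lengths in m; the calibration is good to about 2 mm. A picture is of the moment at which its call begins: read the wrist's pose just before it. camera_params takes no time and is no camera call; for the wrist camera it gives the pose at the moment of the call.
- r.job_done(): hands the job in, once; it reports no verdict.
Trained networks look in the newest picture that a camera, given by its name, has taken for a name from the list of things; names that differ only in an ending like _2 or _b are one class to them, and where a whole thing is asked for, a point or a joint stands for the part that bears it (a point fixed in the world has none). Each returns a list of dicts, best first, with "confidence" (0 to 1); they miss things now and then, are a little off and sometimes report something else, mostly with a low value. They report only what shows in the picture. A call takes as long as a camera call. They do not tell look-alikes from the thing itself.
- r.outline_of(camera, name): "pixels" (400x640 bool, what is visible of it) and "location" ([column, row] in pixels, amid what is visible of it).
The state is a dict: "t": time; "joint_positions": joint angles; "joint_vel": joint speeds; "effort": joint torques, N m; "tcp_pos": TCP position; "tool_rot": TCP orientation; "wrist_force": force on the tool from outside, world axes, zero at the start; "moment": the same for the moment, N m; "grip_width": opening from 0.0 (shut) to 1.0 (fully open).
Only numpy, scipy, OpenCV 4.12 (cv2) and the standard library are available. Lean on these libraries where they do the work, as an engineer would, in place of code of your own. Each camera call takes 0.05 s, during which the arm holds its last target.

### The job

Bring the sample vial under the sampling needle: with your fingertips push the blue plate of the sprung shuttle in, away from you, until the shuttle has gone past its stop pin, then back off so that its spring brings it back and it catches on the pin at the middle position. Only push the plate: do not touch or lift the vial, and leave the bottle, the tube rack and the spare vial where they stand. Finish clear of everything.

Things in the scene. Friction and masses are not known exactly. Their poses are not given: they have to be found in the camera images.
- module: Fixed grey base plate 350 x 120 x 14 mm with steel rails. Origin: on the table under the push plate at home. x (level) = push direction, away from the robot, turned up to 0.45 rad either way; z up. Spans x -40 to 310 mm. Pin guide on the left: x 135, y 64 to 119, up to 45 mm high. Post on the right (x 190, y -85) carries a white arm over the rails: x 177 to 203, y -99 to 13, z 118 to 149 mm.
- shuttle (a joint): Travel of the white shuttle (m): 0 home (start, sprung); 0.040 middle, latched on the pin; 0.070 end stop. Spring 6 N at home, 10 N at 0.040, 13 N at 0.070, damping 70 N per m/s; passing the pin adds a few N. Beyond about 0.041 the pin has sprung out behind its brass ramp: let go, it returns to 0.040 within 0.5 s and stays. Let go earlier, it returns to 0.
- push_face (a point): Centre of the near face of the blue push plate on the shuttle, 67 mm above the table; moves with the shuttle. Axes as the module's: push along +x onto this face from its -x side. Plate 100 mm wide, 12 mm thick, from 32 to 102 mm above the table. Starts 6 mm to the -x side of the module's origin. In front of it nothing is higher than 22 mm. Two struts brace its back.
- pin_tip (a point): Rounded tip of the steel stop pin (10 mm diameter, level, 27 mm up, red knob at its outer end), at module x 135 mm, y 45 mm at rest. The ramp pushes it 11 mm to the module's +y, and it springs back.
- pocket (a point): Centre of the floor of the orange square pocket (28 mm inside, walls 25 mm high) on the shuttle, 156 mm in +x from the push face, 32 mm above the table.
- vial: Amber sample vial with white cap, 25 mm diameter, 60 mm high, about 30 g, standing loose in the pocket. Origin: centre of its underside; z along its axis.
- needle (a point): Tip of the fixed sampling needle, 102 mm above the table, 10 mm above the vial's cap when the vial is under it. It is at module x 190 mm, y 0: exactly above the pocket when the shuttle is latched at 0.040.
- spare_vial: Bystander: loose amber vial with black cap, 25 mm diameter, 60 mm high, standing on the table to the left, on the near side of the push plate. Origin: centre of its underside.
- reagent_bottle: Bystander: loose brown glass bottle with blue cap, 72 mm diameter, 150 mm high, on the table at one side of the module. Origin: centre of its underside.
- tube_rack: Bystander: loose orange tube rack with four tubes, 70 x 70 mm, 85 mm high, on the table at the other side of the module. Origin: centre of its underside.
Not all that is in view belongs to the job. What is shaped like the vial but yellow is not meant.

How it is judged:
On the way, in this order (a step that is already met when the one before it is completed fails the run):
1. the shuttle is pushed in past the stop pin (value of joint shuttle above 0.0435 m and contact force between the fingers and module above 0.5 N).
2. let go, the shuttle rests against the stop pin at mid position (value of joint shuttle between 0.0365 and 0.0432 m and contact force between the fingers and module below 0.1 N), for 0.2 s.
At the end, for the whole second after the job is handed in: The shuttle rests latched against the stop pin (travel 36.5 to 43.2 mm) with nothing touching it, the vial stands upright (within 0.12 rad) on the pocket floor within 8 mm of the needle's axis, at rest, and the three bystanders stand within 20 mm of where they were (value of joint shuttle between 0.0365 and 0.0432 m and velocity of joint shuttle between -0.005 and 0.005 m/s and angle between vial's own z axis and vertical below 0.12 rad and horizontal distance between vial and needle below 0.008 m and z of vial in the frame of pocket below 0.004 m and linear speed of vial below 0.01 m/s and distance of each of spare_vial, reagent_bottle, tube_rack from where it was at the start of the episode below 0.02 m and angle between each of spare_vial, reagent_bottle, tube_rack's own z axis and vertical below 0.15 rad).
It fails at once if the sample vial is touched by the robot (contact force between any of the fingers, the arm and vial above 0.5 N).
It fails at once if the sample vial is lifted or tipped (z of vial in the frame of pocket above 0.012 m or angle between vial's own z axis and vertical above 0.4 rad).
It fails at once if a bystander is moved, lifted or tipped (distance of any of spare_vial, reagent_bottle, tube_rack from where it was at the start of the episode above 0.02 m or angle between any of spare_vial, reagent_bottle, tube_rack's own z axis and vertical above 0.3 rad).
It also fails if it takes over 32 s, if anything falls off the work surface, if the arm or the gripper's body presses on something with over 40 N, if the wrist force passes 120 N, or if a joint passes its speed limit or range.

## Working session

There is one attempt and no reset: what is moved stays moved. The work goes in short steps, Python scripts to look and compute and a tool call to move; the robot and the scene stay as the last step left them, time stands still between calls to the robot, and variables do not carry over. Pictures are saved under pics/ and viewed, and the job is handed in when it is done.

Besides the shell and the picture viewer there is one more tool, called after "Call:" as name([rows], argument=value, ...), one row to a line, values as JSON. jog_arm: Moves the arm, as the interface text tells. Shift numbers are shares of 0.15 m and turn numbers shares of 2 rad, none past 1 either way. Its arguments: {"type":"object","properties":{"increments":{"type":"array"},"force":{"type":"number"}},"required":["increments"]}

```bash
mkdir -p pics; cat > h.py <<'E'
import numpy as np, cv2
from scipy.spatial.transform import Rotation as R
from cell import r
def Rq(q): return R.from_quat([q[1],q[2],q[3],q[0]]).as_matrix()
def att(a):
    a=np.array(a,float)
    return a if a.shape==(3,3) else Rq(a)
def shot(n,fn):
    p=r.camera_params(n); im,d=r.camera(n); cv2.imwrite('pics/'+fn,im[:,:,::-1]); np.savez(fn+'.npz',d=d); return p,im,d
def unproj(p,uv,depth):
    uv=np.atleast_2d(uv).astype(float); K=np.array(p['K'])
    s=cv2.undistortPoints(uv[:,None],K,np.array([p['k1'],0,0,0,0.]))[:,0]
    c=np.c_[s[:,0],-s[:,1],-np.ones(len(s))]*np.atleast_1d(depth)[:,None]
    return c@att(p['attitude']).T+np.array(p['xyz'])
E
python3 - <<'E'
from h import *
s=r.read_state(); print(s, r.tips_ahead)
for n in ('top','side'):
    p,im,d=shot(n,n+'1.png'); print(n,p)
    for k in ('push_face','shuttle','spare_vial','vial','reagent_bottle','tube_rack','module'):
        for o in r.outline_of(n,k)[:2]:
            m=o['pixels']; 
            vs=np.argwhere(m&(d>0)); 
            if len(vs)==0: continue
            P=unproj(p,vs[:,::-1],d[vs[:,0],vs[:,1]])
            print(n,k,round(o['confidence'],2),np.round(o['location']),m.sum(),'med',np.round(np.median(P,0),3),'lo',np.round(np.percentile(P,3,0),3),'hi',np.round(np.percentile(P,97,0),3))
E
```

```text
{'t': 0.0, 'joint_positions': array([ 1.13637821e+00,  1.24497717e-01,  1.65167264e+00,  7.32953879e-06,
        1.36751100e+00, -8.26251682e-02]), 'joint_vel': array([ 9.37658602e-05, -2.05404630e-04,  1.00777481e-03, -4.83798836e-04,
       -9.14241356e-04,  7.62218049e-04]), 'effort': array([ 2.18630244e-03, -4.17608535e+01, -3.59932673e+01,  7.74751324e-02,
        4.91289818e-02, -1.73472968e-04]), 'tcp_pos': array([0.22391336, 0.60994657, 0.40349223]), 'tool_rot': array([-2.70459473e-04,  1.74991488e-01,  9.84569392e-01, -1.00872943e-03]), 'wrist_force': array([ 0.04658968, -0.62590451, -0.11550061]), 'moment': array([-0.03693905,  0.01048411,  0.03682946]), 'grip_width': 1.0000358092535828} 0.1901
top {'K': array([[371.78925642,   0.        , 322.16009353],
       [  0.        , 371.78925642, 197.27117544],
       [  0.        ,   0.        ,   1.        ]]), 'k1': -0.06755450206358189, 'xyz': array([0.49182851, 0.06515806, 0.99434776]), 'attitude': array([ 0.70886013,  0.01880046, -0.04083662, -0.70391493])}
top push_face 0.56 [278. 179.] 2535 med [0.628 0.155 0.033] lo [0.53
[... 1248 characters left out ...]
.44  0.273 0.043] lo [0.429 0.26  0.003] hi [0.451 0.278 0.062]
side vial 0.61 [232. 251.] 216 med [0.683 0.176 0.079] lo [0.675 0.16  0.054] hi [0.694 0.182 0.094]
side vial 0.59 [202. 331.] 289 med [0.694 0.334 0.044] lo [0.687 0.32  0.003] hi [0.706 0.339 0.061]
side reagent_bottle 0.78 [284. 177.] 1501 med [ 0.617 -0.057  0.086] lo [ 0.588 -0.087  0.007] hi [ 0.651 -0.044  0.149]
side tube_rack 0.9 [266. 369.] 2081 med [0.558 0.395 0.055] lo [0.522 0.354 0.01 ] hi [0.596 0.421 0.086]
side module 0.68 [235. 271.] 10192 med [0.671 0.181 0.024] lo [0.512 0.093 0.006] hi [0.828 0.262 0.148]
side module 0.2 [268. 369.] 2139 med [0.558 0.394 0.055] lo [0.521 0.352 0.009] hi [0.597 0.421 0.086]
```

View pics/top1.png

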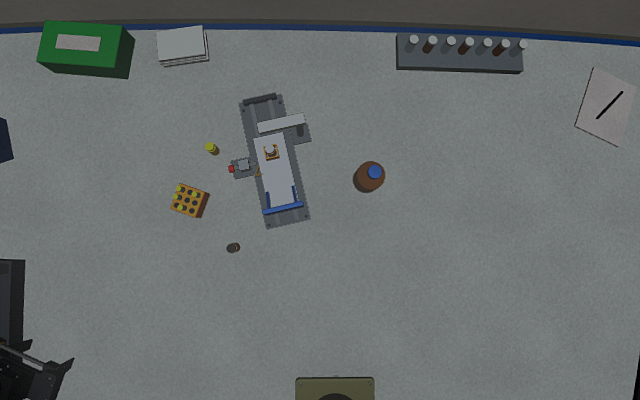

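View pics/side1.png

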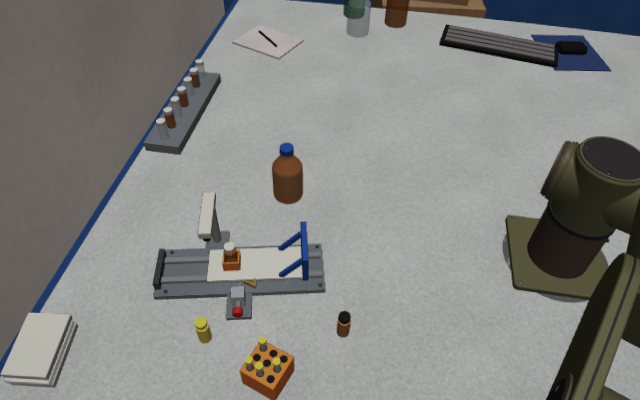

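```bash
python3 - <<'E'
from h import *
for n in ('top','side'):
    p=r.camera_params(n); d=np.load(n+'1.png.npz')['d']; im=cv2.imread('pics/%s1.png'%n)
    vs=np.argwhere(d>0); P=unproj(p,vs[:,::-1],d[vs[:,0],vs[:,1]]); c=im[vs[:,0],vs[:,1]].astype(int)
    near=(P[:,0]>.48)&(P[:,0]<.6)&(P[:,1]>.08)&(P[:,1]<.25)&(P[:,2]>.04)
    blue=near&(c[:,0]>c[:,2]+40)
    Q=P[blue]; print(n,len(Q),Q.min(0),Q.max(0))
    T=Q[Q[:,2]>.097]
    rect=cv2.minAreaRect((T[:,:2]*1000).astype(np.float32)); print('top face',len(T),T.mean(0),rect, cv2.boxPoints(rect).round(1).tolist())
    l=cv2.fitLine((T[:,:2]*1000).astype(np.float32),cv2.DIST_L2,0,.01,.01).ravel(); print('line',l, 'yaw',np.arctan2(-l[0],l[1]))
    # base plate yaw
    B=P[(abs(P[:,2]-.014)<.004)&(P[:,0]>.45)&(P[:,1]>.05)&(P[:,1]<.3)]
    print('base',len(B),cv2.minAreaRect((B[:,:2]*1000).astype(np.float32)))
E
```

```text
top 277 [0.52598131 0.08581638 0.04028591] [0.59855988 0.1815436  0.10648903]
top face 193 [0.54265558 0.13333058 0.1024898 ] ((542.7652587890625, 133.262939453125), (11.355401039123535, 99.10306549072266), 13.543305397033691) [[525.5999755859375, 180.10000610351562], [548.7999877929688, 83.80000305175781], [559.9000244140625, 86.4000015258789], [536.7000122070312, 182.8000030517578]]
line [ 2.3661944e-01 -9.7160238e-01  5.4265558e+02  1.3333058e+02] yaw -2.9027078
base 2694 ((657.2188110351562, 167.49472045898438), (391.8743591308594, 219.01699829101562), 6.346183776855469)
side 564 [0.52475537 0.08711359 0.04061879] [0.59702619 0.18532463 0.10588786]
top face 227 [0.54017614 0.13863411 0.10133503] ((540.88720703125, 135.6988525390625), (11.390007019042969, 98.8775863647461), 13.723851203918457) [[523.5999755859375, 182.39999389648438], [547.0999755859375, 86.30000305175781], [558.0999755859375, 89.0], [534.7000122070312, 185.10000610351562]]
line [ 2.3759803e-01 -9.7136354e-01  5.4017615e+02  1.3863411e+02] yaw -2.9017005
base 3756 ((650.2827758789062, 172.10791015625), (386.16015625, 220.86094665527344), 3.383958101272583)
```

The top view shows the blue plate at about (283,208), the sample vial (white cap) at (270,151) in the orange pocket, and a yellow look-alike at (211,148). The spare vial is at (233,247), the bottle at (371,176) and the rack at (190,200).

The two cameras agree on yaw of about 0.238 rad and a plate centre of about (0.542, 0.1345). The height (0.102), size (99 x 11.4 mm) and pocket offset all match the description.

Next I close the fingers, turn by -0.59 about tool z, and go to a standoff at about (0.487, 0.121).

Call:
jog_arm([
  [-0.16,-0.14,0,0,0,-0.05,1],
  [-0.35,-0.31,0,0,0,-0.11,1],
  [-0.55,-0.49,0,0,0,-0.17,1],
  [-0.75,-0.66,0,0,0,-0.23,1],
  [-0.93,-0.82,0,0,0,-0.295,1],
  [-0.93,-0.82,0,0,0,-0.295,1],
], force=20)

```text
t: 1.55
tcp_pos: [0.3134, 0.4452, 0.405]
tool_rot: [0.0, -0.117, 0.993, 0.0]
wrist_force: [-1.4, 0.4, 0.4]
grip_width: 0.428
```

```bash
cat > go.py <<'E'
from h import *
def plan(off,z,lat=0):
    s=r.read_state(); yaw=.238; u=np.array([np.cos(yaw),np.sin(yaw),0]); v=np.array([-u[1],u[0],0])
    f=np.array([.536,.133,0])
    tgt=f-off*u+lat*v+[0,0,z+r.tips_ahead]
    M=Rq(s['tool_rot']); d=M.T@(tgt-s['tcp_pos'])
    Mt=np.c_[-u,v,[0,0,-1]]; w=R.from_matrix(M.T@Mt).as_rotvec()
    q=s['tcp_pos']-f
    print('t',s['t'],'tcp',s['tcp_pos'].round(4),'along',round(q@u,4),'lat',round(q@v,4),'tipz',round(s['tcp_pos'][2]-r.tips_ahead,4),'F',s['wrist_force'].round(2),'grip',s['grip_width'])
    print('shift',(d/.15).round(3),'turn',(w/2).round(4))
E
python3 -c "
from go import *
plan(.05,.2)"
```

```text
t 1.55 tcp [0.3134 0.4452 0.405 ] along -0.1427 lat 0.3559 tipz 0.2149 F [-1.44  0.43  0.37] grip 0.42848469571963405
shift [-0.625 -2.371  0.099] turn [ 0.0001  0.0002 -0.0015]
```

Call:
jog_arm([
  [-0.05,-0.2,0,0,0,0,1],
  [-0.11,-0.45,0,0,0,0,1],
  [-0.17,-0.7,0,0,0,0,1],
  [-0.23,-0.95,0,0,0,0,1],
])

```text
t: 2.05
tcp_pos: [0.3799, 0.3161, 0.405]
tool_rot: [0.0, -0.119, 0.993, 0.0]
wrist_force: [-0.1, -0.3, -0.2]
grip_width: 0.022
```

Call:
jog_arm([
  [-0.07,-0.3,0,0,0,0,1],
  [-0.14,-0.6,0,0,0,0,1],
  [-0.2,-0.8,0,0,0,0,1],
  [-0.23,-0.95,0,0,0,0,1],
])

```text
t: 2.55
tcp_pos: [0.4475, 0.1855, 0.405]
tool_rot: [0.0, -0.118, 0.993, 0.0]
wrist_force: [0.3, 0.5, -0.1]
grip_width: 0.005
```

```bash
python3 -c "
from go import *
plan(.05,.05)"
```

```text
t 2.55 tcp [0.4475 0.1855 0.405 ] along -0.0736 lat 0.0719 tipz 0.2149 F [ 0.33  0.52 -0.1 ] grip 0.004557854648078295
shift [-0.157 -0.48   1.099] turn [ 0.0002  0.0003 -0.0008]
```

Call:
jog_arm([
  [-0.06,-0.2,0,0,0,0,1],
  [-0.12,-0.4,0.05,0,0,0,1],
  [-0.15,-0.47,0.25,0,0,0,1],
  [-0.15,-0.47,0.5,0,0,0,1],
  [-0.15,-0.47,0.75,0,0,0,1],
  [-0.15,-0.47,0.75,0,0,0,1],
])

```text
t: 3.3
tcp_pos: [0.4842, 0.1233, 0.289]
tool_rot: [-0.004, -0.119, 0.993, 0.0]
wrist_force: [-0.4, 0.2, 0.1]
grip_width: 0.002
```

```bash
python3 - <<'E'
from go import *
plan(.05,.05)
p,im,d=shot('side','side2.png'); shot('top','top2.png')
cv2.imwrite('pics/side2c.png',cv2.resize(im[150:400,130:450,::-1],None,fx=2.4,fy=2.4))
E
```

```text
t 3.3 tcp [0.4842 0.1233 0.289 ] along -0.0526 lat 0.0027 tipz 0.0989 F [-0.41  0.16  0.13] grip 0.0020548851354147022
shift [-0.02  -0.019  0.326] turn [ 0.0005 -0.0035 -0.    ]
```

View pics/side2c.png

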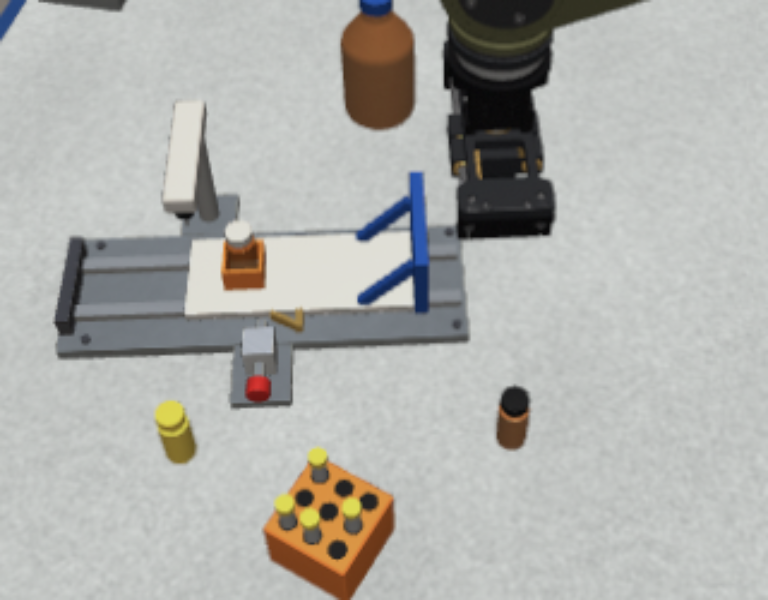

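The gripper is in front of the plate, just on its near side, in crop columns 455-550. The blue plate is at crop (418,240) and the white-capped vial in the pocket at (240,250). The spare vial at (512,415) is well clear. I'll descend until the tips are at 0.05.

Call:
jog_arm([
  [-0.01,-0.02,0.1,0,0,0,1],
  [-0.01,-0.02,0.22,0,0,0,1],
  [-0.01,-0.02,0.32,0,0,0,1],
  [-0.01,-0.02,0.32,0,0,0,1],
  [-0.01,-0.02,0.32,0,0,0,1],
])

```text
t: 4.03
tcp_pos: [0.4877, 0.1202, 0.2443]
tool_rot: [0.0, -0.119, 0.993, 0.0]
wrist_force: [0.6, 0.3, 0.7]
grip_width: 0.005
```

```bash
python3 -c "
from go import *
plan(.01,.05)"
```

```text
t 4.025 tcp [0.4877 0.1202 0.2443] along -0.05 lat -0.001 tipz 0.0542 F [0.64 0.28 0.75] grip 0.004900636385039877
shift [-0.267  0.007  0.028] turn [0.     0.     0.0001]
```

Call:
jog_arm([
  [-0.07,0,0,0,0,0,1],
  [-0.14,0,0,0,0,0,1],
  [-0.2,0,0,0,0,0,1],
  [-0.23,0,0,0,0,0,1],
  [-0.26,0,0,0,0,0,1],
  [-0.29,0,0,0,0,0,1],
  [-0.32,0,0,0,0,0,1],
  [-0.35,0,0,0,0,0,1],
])

```text
t: 5.03
tcp_pos: [0.5374, 0.1323, 0.2441]
tool_rot: [-0.004, -0.119, 0.993, -0.0]
wrist_force: [-12.8, -2.5, 9.9]
grip_width: 0.004
```

```bash
python3 - <<'E'
from go import *
plan(-.035,.05)
p,im,d=shot('side','side3.png')
cv2.imwrite('pics/side3c.png',cv2.resize(im[150:400,130:450,::-1],None,fx=2.4,fy=2.4))
E
```

```text
t 5.025 tcp [0.5374 0.1323 0.2441] along 0.0012 lat -0.001 tipz 0.054 F [-12.79  -2.51   9.9 ] grip 0.0036432143667995518
shift [-0.226  0.006  0.025] turn [-0.     -0.0037  0.0002]
```

View pics/side3c.png

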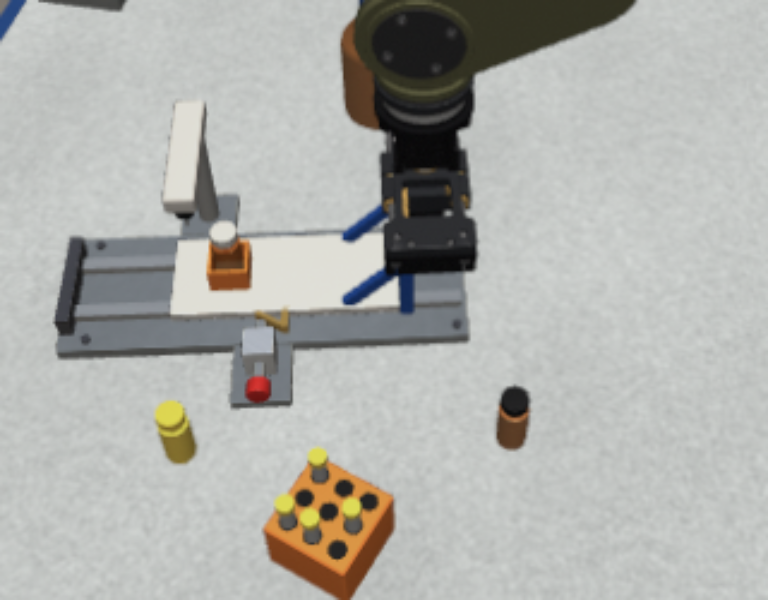

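Contact is made: F is about 13 N along -push and the shuttle has moved about 11 mm. The vial is upright at crop (225,250). I'll push on to a travel of about 54 mm.

Call:
jog_arm([
  [-0.03,0,0,0,0,0,1],
  [-0.07,0,0,0,0,0,1],
  [-0.11,0,0,0,0,0,1],
  [-0.15,0,0,0,0,0,1],
  [-0.19,0,0,0,0,0,1],
  [-0.23,0,0,0,0,0,1],
  [-0.26,0,0,0,0,0,1],
  [-0.29,0,0,0,0,0,1],
  [-0.29,0,0,0,0,0,1],
  [-0.29,0,0,0,0,0,1],
])

```text
t: 6.32
tcp_pos: [0.5794, 0.1425, 0.244]
tool_rot: [-0.004, -0.119, 0.993, -0.0]
wrist_force: [-10.1, -3.3, 7.9]
grip_width: 0.0
```

```bash
python3 - <<'E'
from go import *
plan(-.04,.05)
p,im,d=shot('side','side4.png')
cv2.imwrite('pics/side4c.png',cv2.resize(im[150:400,130:450,::-1],None,fx=2.4,fy=2.4))
E
```

```text
t 6.325 tcp [0.5794 0.1425 0.244 ] along 0.0445 lat -0.001 tipz 0.0539 F [-10.14  -3.26   7.9 ] grip 8.308863267910198e-05
shift [0.03  0.007 0.026] turn [-0.     -0.0038  0.0002]
```

View pics/side4c.png

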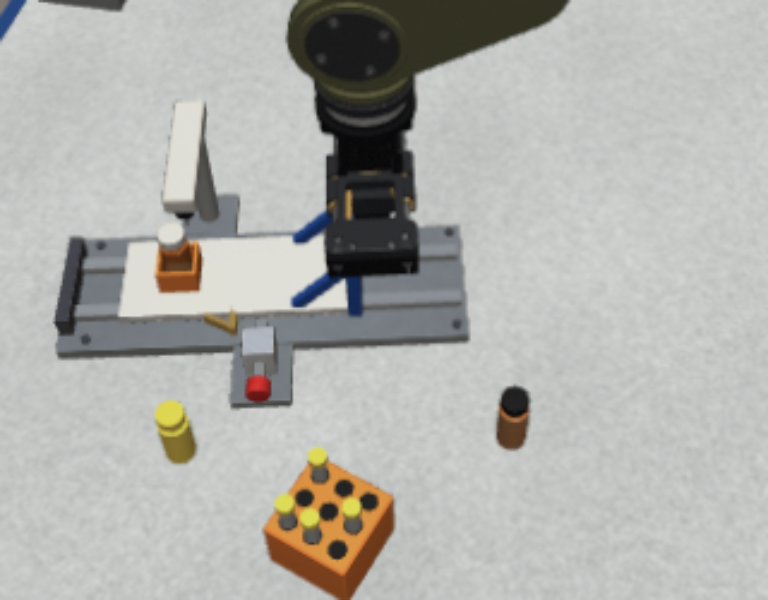

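The brass ramp at crop (225,322) is now past the pin at x≈257. The plate has moved about 60 crop px in all, which puts travel at about 54 mm, and the vial is upright. I'll back off gently.

Call:
jog_arm([
  [0.02,0,0,0,0,0,1],
  [0.05,0,0,0,0,0,1],
  [0.08,0,0,0,0,0,1],
  [0.11,0,0,0,0,0,1],
  [0.14,0,0,0,0,0,1],
  [0.18,0,0,0,0,0,1],
  [0.25,0,0,0,0,0,1],
  [0.35,0,0,0,0,0,1],
  [0.5,0,0,0,0,0,1],
  [0.6,0,0,0,0,0,1],
  [0.65,0,0,0,0,0,1],
  [0.65,0,0,0,0,0,1],
])

```text
t: 7.88
tcp_pos: [0.4858, 0.1198, 0.2444]
tool_rot: [0.0, -0.119, 0.993, 0.0]
wrist_force: [-0.1, 0.7, 0.2]
grip_width: 0.002
```

```bash
python3 - <<'E'
from go import *
plan(.08,.15)
p,im,d=shot('side','side5.png')
cv2.imwrite('pics/side5c.png',cv2.resize(im[150:400,130:450,::-1],None,fx=2.4,fy=2.4))
E
```

```text
t 7.875 tcp [0.4858 0.1198 0.2444] along -0.0519 lat -0.001 tipz 0.0543 F [-0.09  0.71  0.17] grip 0.0016870317951152667
shift [ 0.187  0.007 -0.638] turn [-0.      0.0003  0.0001]
```

View pics/side5c.png

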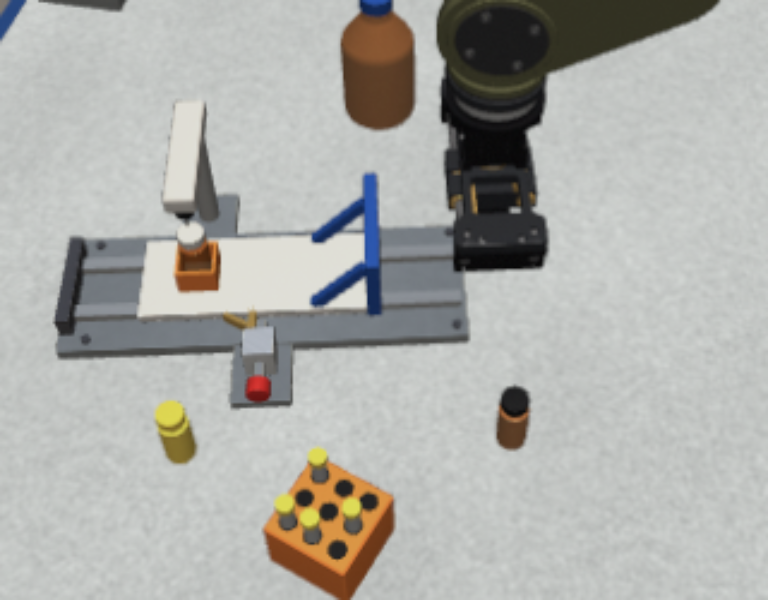

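The shuttle is resting with the ramp against the pin: the plate moved from crop 418 to 371, and the gripper is clear of it. I'll lift away and then measure the travel.

Call:
jog_arm([
  [0.1,0,-0.1,0,0,0,1],
  [0.2,0,-0.3,0,0,0,1],
  [0.2,0,-0.6,0,0,0,1],
  [0.2,0,-0.8,0,0,0,1],
  [0.2,0,-0.9,0,0,0,1],
  [0.2,0,-0.9,0,0,0,1],
  [0.2,0,-0.9,0,0,0,1],
])

```text
t: 8.8
tcp_pos: [0.4567, 0.1128, 0.3775]
tool_rot: [-0.001, -0.119, 0.993, 0.0]
wrist_force: [-0.5, -0.1, -0.2]
grip_width: 0.007
```

```bash
python3 - <<'E'
from go import *
plan(.08,.15)
for n in ('top','side'):
    p,im,d=shot(n,n+'6.png'); c0=im[:,:,::-1].astype(int)
    vs=np.argwhere(d>0); P=unproj(p,vs[:,::-1],d[vs[:,0],vs[:,1]]); c=c0[vs[:,0],vs[:,1]]
    T=P[(P[:,0]>.48)&(P[:,0]<.65)&(P[:,1]>.05)&(P[:,1]<.25)&(P[:,2]>.097)&(P[:,2]<.11)&(c[:,0]>c[:,2]+40)]
    rect=cv2.minAreaRect((T[:,:2]*1000).astype(np.float32)); print(n,rect)
    h={'top':(542.77,133.26),'side':(540.89,135.70)}[n]; dd=np.array(rect[0])-h; print('travel',dd@[np.cos(.238),np.sin(.238)],dd)
    for k in ('vial','spare_vial','reagent_bottle','tube_rack'):
        for o in r.outline_of(n,k)[:1]:
            m=o['pixels']; vv=np.argwhere(m&(d>0)); Q=unproj(p,vv[:,::-1],d[vv[:,0],vv[:,1]]); print(k,np.round(np.median(Q,0),3),np.round(np.percentile(Q,97,0),3))
cv2.imwrite('pics/side6c.png',cv2.resize(im[200:350,180:330,::-1],None,fx=4,fy=4))
E
```

```text
t 8.8 tcp [0.4567 0.1128 0.3775] along -0.0818 lat -0.001 tipz 0.1874 F [-0.45 -0.1  -0.23] grip 0.0067418057031909066
shift [-0.013  0.006  0.249] turn [ 0.0002 -0.0014  0.0001]
top ((581.1749877929688, 142.56710815429688), (11.6221342086792, 97.77963256835938), 13.81055736541748)
travel 39.51664532433085 [38.40498779  9.30710815]
reagent_bottle [ 0.616 -0.074  0.106] [ 0.653 -0.048  0.152]
tube_rack [0.559 0.373 0.056] [0.592 0.413 0.086]
side ((579.0903930664062, 145.35968017578125), (11.004207611083984, 98.16045379638672), 13.92039680480957)
travel 39.40094002425145 [38.20039307  9.65968018]
vial [0.722 0.186 0.078] [0.734 0.191 0.094]
spare_vial [0.44  0.273 0.044] [0.452 0.277 0.062]
reagent_bottle [ 0.616 -0.057  0.085] [ 0.65  -0.043  0.149]
tube_rack [0.558 0.394 0.055] [0.597 0.421 0.086]
```

View pics/side6c.png

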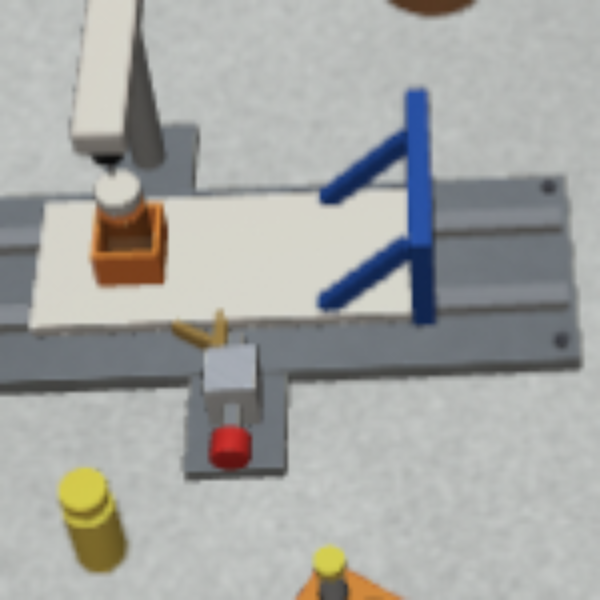

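The shuttle is latched at about 39.5 mm, with the vial upright under the needle at crop (118,190). The bystanders are unmoved and the arm is clear.

```bash
python3 -c "
from cell import r
print(r.job_done())"
```

```text
the job is handed in; nothing more can be done
None
```

The shuttle is latched on its stop pin at the middle position, with the vial under the needle, and I handed the job in at about 9 s. With closed fingertips I pushed the blue plate in to about 54 mm (contact force about 10–13 N), backed off slowly, then lifted clear.

**Shuttle:** the last check put its travel at 39.5 mm from the top camera and 39.4 mm from the side camera.

**Vial:** it stands upright in the pocket under the needle in the side picture. The top camera's network did not report it in the last look, so I judged it from the side view only. I did not measure its distance to the needle's axis directly.

**Bystanders:** the bottle and rack measured within about 1–2 mm of where they started in both cameras. The spare vial did so in the side view, but the top camera's network missed it in the last look.

**Arm:** the fingertips finished 0.187 m up and about 12 cm from the plate, with no contact force on the wrist beyond noise.

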